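Slide a thrust washer along the rail into the jig's corner pocket

TASK

Load the steel thrust washer into the corner pocket of the locating jig with the fingertips alone: first push it straight back until it lies against the long rail, then slide it left along the rail, keeping it against the rail as it comes to the corner, until it is fully home against both the rail and the end stop. Keep the washer flat on the plate, never picking it up, and leave the bronze ring and the other things where they lie.

Things in the scene. Friction and masses are not known exactly. Their poses are not given: they have to be found in the camera images.
- washer: steel-grey flat thrust washer, 65 mm across, 9 mm thick, about 0.12 kg, lying flat and loose on the jig's plate (its underside 8 mm above the bench, its top 17 mm). Origin: centre of its underside. It is the part to move. Its yaw has no meaning. Take its bore as closed: a fingertip cannot hook into it.
- jig: locating jig bolted to the bench, fixed: dark steel plate 200 mm (x) by 330 mm (y), 8 mm thick, with rail, end stop and brass nose on it. Origin: on the underside; z up, x across the plate towards the rail (away from the robot), y along the rail towards the end stop (to the robot's left). The plate spans x -105 to +95, y -165 to +165 mm. Turned up to 13 degrees either way from square.
- rail (a point): middle of the foot of the working face of the straight aluminium rail along the plate's far long side, at x = +70, y = 0, z = +8 mm in the jig's frame; same axes as the jig. The face runs along y from y = -160 mm to the end stop; the rail is 20 mm wide and stands 14 mm above the plate (flat screw heads 2 mm more). The face is a slippery white plastic strip (friction about 0.15).
- end_stop (a point): foot of the working face of the aluminium end stop across the plate's left end, at x = +37.5, y = +140, z = +8 mm in the jig's frame; same axes as the jig. The face runs from x = -10 mm to the rail and stands 14 mm above the plate; slippery white plastic too.
- nose (a point): rounded tip of the short brass nose, at x = -7, y = +112, z = +8 mm in the jig's frame; same axes as the jig. The nose is 14 mm wide (x -14 to 0), runs on to the end stop and stands 14 mm above the plate. Between nose and rail the pocket's mouth is 70 mm wide; the washer can enter it only along the rail.
- pocket (a point): centre of the washer's underside when it is fully home in the corner pocket, touching rail and end stop: at x = +37.5 mm, y = +107.5 mm, z = +8 mm in the jig's frame; a thin blue painted circle, 60 mm across, is marked round it. It turns with the jig.
- synchro_ring: bronze-coloured toothed ring, 71 mm across, 10 mm thick, lying loose on the front half of the jig's plate about 110 mm to the left or right of the washer. Bystander. Origin: centre of its underside.
- bearing: steel roller bearing, 68 mm across, 20 mm high, loose on the bench to the right of the jig. Bystander. Origin: centre of its underside.
- oil_filter: black oil filter canister, 68 mm across, 90 mm high, upright on the bench at the right. Bystander. Origin: centre of its underside.
- spark_plug: spark plug, 53 mm long, 21 mm thick, lying on the bench to the left of the jig. Bystander. Origin: its underside, in the middle of its length.
Things that resemble listed ones, but are neither listed nor needed, are in the scene too. Leave any pink or yellow look-alike of the washer alone.

How it is judged:
By the outcome, as a careful person would: the job done as asked, in the order asked, and still so for the second after the job is handed in, with the robot touching nothing.
It also fails if it takes over 51 s, if anything falls off the work surface, if the arm or the gripper's body presses on something with over 40 N, if the wrist force passes 120 N, or if a joint passes its speed limit or range.

ROBOT

A 7-joint arm with a two-finger parallel gripper is mounted at the origin on a cart in front of the work surface, level with it; the furniture and walls round the work are solid. World frame = base frame: x ahead of the robot, y to its left, z up, the work surface at z = 0. Lengths are in mm, angles in rad, forces in N, time in s.
With the tool pointing down it reaches from about 425 to 875 mm from the base axis. Payload 8.4 kg.
Tool frame: the origin (TCP) lies at the very end of the fingers, on their centre line; the grasp point (between the pads) lies 19 mm behind it; z points along the fingers, y is the direction in which the jaws open and shut (so a half turn about z gives the same grasp; the last joint's range is limited). The gripper opens to 85 mm and grips with 20 to 120 N. Pads are 22 mm wide; open, the fingers measure 114 mm over their backs; the gripper's body (76 mm by 85 mm) begins 54 mm behind the grasp point. The pads swing forward as they close: fully open they stand 13 mm farther back than shut.
Start: joints at [1.126, 0.333, 0.04, 1.465, -0.013, 1.343, -0.059], TCP at [220.294, -611.502, 231.308] pointing down, gripper open.
Joint ranges: [-2.58, 2.58], [-0.38, 2.09], [-1.3, 1.39], [0.25, 2.4], [-1.5, 4.64], [0.08, 2.09], [-2.65, 2.65]. Speed limits (rad/s): [2.22, 2.22, 2.79, 2.79, 3.14, 3.14, 3.14].

INTERFACE

Orientations are given as a unit quaternion [x, y, z, w].
In Python, from cell import sensors, eyes, arm gives the robot as it stands.
- The arm moves only by the tool arm_command, never from a script. Its argument "motion" is a list of rows, each an object of numbers: "jaw": the gripper command: -1 is fully open, 1 is shut, values between are in proportion; "tx", "ty", "tz": the shift along the tool's x, y, z normalised to -1 to 1, where 1 is 0.03 m; "turn": the turn about the tool's z normalised to -1 to 1, where 1 is 6 degrees. A call has 1 to 8 rows; each row shifts and turns the pose as measured when the row begins, along the tool's axes as they then stand; what a row does not reach is not made up. A row lasts 1/8 s, in which the tool goes at most 62.5 mm and 10.7 degrees, less where a joint would pass 70% of its speed; a pose out of reach is approached as far as the arm can. A call with a number of a shift or a turn outside -1 to 1 is refused whole. A call with a gripper value outside its range is refused whole. The fingers move at their own pace and stop on an object; "newtons" is the grip in N (left out, the last holds). Time passes only in rows, so rows that do not move let the fingers close. It gives the time, the measured TCP pose, the force and the opening at its end, in the units of the state.
- sensors.read_state(): the state, without advancing time (a new reading comes with each control period).
- eyes.grab_frame(name): name is "side" or "top"; returns (picture, depth): 400x640x3 uint8, red, green, blue; 400x640 float32, mm along the optical axis (not along the pixel's ray), 0 where there is no reading.
- eyes.camera_info(name): a dict with "intrinsics" (3x3 intrinsics, pixels), "position" and "rotation" of the camera in the world. Camera axes: x right, y down, z forward; pixel columns grow to the right and rows downward; lengths in mm; the calibration is good to about 2 mm. A picture is of the moment at which its call begins. camera_info takes no time and is no camera call.
- arm.sign_off(): hands the job in, once; it reports no verdict.
The state is a dict: "clock": time; "joint_pos": joint angles; "joint_vel": joint speeds; "tau": joint torques, N m; "tcp_pos": TCP position; "orientation": TCP orientation; "wrist_force": force on the tool from outside, world axes, zero at the start; "wrist_torque": the same for the moment, N m; "gripper_width": finger opening in mm.
Only numpy, scipy, OpenCV 4.12 (cv2) and the standard library are available. Lean on these libraries where they do the work, as an engineer would, in place of code of your own. Each camera call takes 0.05 s, during which the arm holds its last target.

## Working session

There is one attempt and no reset: what is moved stays moved. The work goes in short steps, Python scripts to look and compute and a tool call to move; the robot and the scene stay as the last step left them, time stands still between calls to the robot, and variables do not carry over. Pictures are saved under pics/ and viewed, and the job is handed in when it is done.

Besides the shell and the picture viewer there is one more tool, called by a JSON object that holds its "method" and its "body". arm_command: Moves the arm, as the interface text tells. Scaled input: -1 to 1 covers 0.03 m each way for a shift and 6 degrees each way for a turn. Its arguments: {"type":"object","properties":{"motion":{"type":"array","items":{"type":"object","properties":{"jaw":{"type":"number"},"tx":{"type":"number","minimum":-1,"maximum":1},"ty":{"type":"number","minimum":-1,"maximum":1},"tz":{"type":"number","minimum":-1,"maximum":1},"turn":{"type":"number","minimum":-1,"maximum":1}}}},"newtons":{"type":"number"}},"required":["motion"]}

```bash
mkdir -p pics; ls
python3 - <<'E'
from cell import sensors, eyes, arm
import cv2,numpy as np
s=sensors.read_state(); print({k:np.round(v,3).tolist() for k,v in s.items()})
for n in ("top","side"):
    p,d=eyes.grab_frame(n); c=eyes.camera_info(n)
    print(n,c)
    cv2.imwrite(f"pics/{n}0.png",p[:,:,::-1]); np.savez(f"{n}0.npz",p=p,d=d,K=c["intrinsics"],t=c["position"],R=c["rotation"])
E
```

```text
pics
{'clock': 0.0, 'joint_pos': [1.126, 0.334, 0.04, 1.466, -0.013, 1.343, -0.058], 'joint_vel': [-0.001, -0.0, 0.0, 0.0, -0.0, -0.002, -0.002], 'tau': [0.001, -65.856, 1.366, -40.556, 0.017, 0.013, -0.0], 'tcp_pos': [220.12, -611.103, 230.412], 'orientation': [0.985, 0.172, -0.0, -0.001], 'wrist_force': [0.033, 0.441, -0.43], 'wrist_torque': [-0.016, -0.014, -0.02], 'gripper_width': 85.121}
top {'intrinsics': array([[406.21820058,   0.        , 311.16516312],
       [  0.        , 406.21820058, 197.77157143],
       [  0.        ,   0.        ,   1.        ]]), 'position': array([ 314.77247348,  -13.66583406, 1194.37875896]), 'rotation': array([-0.70149431,  0.70740574, -0.06148008,  0.06085274])}
side {'intrinsics': array([[371.73621196,   0.        , 318.91380009],
       [  0.        , 371.73621196, 203.85438346],
       [  0.        ,   0.        ,   1.        ]]), 'position': array([ 26.49406381, 927.79393941, 526.24467809]), 'rotation': array([-0.20417688,  0.81239223, -0.53275845,  0.12041222])}
```

View pics/top0.png

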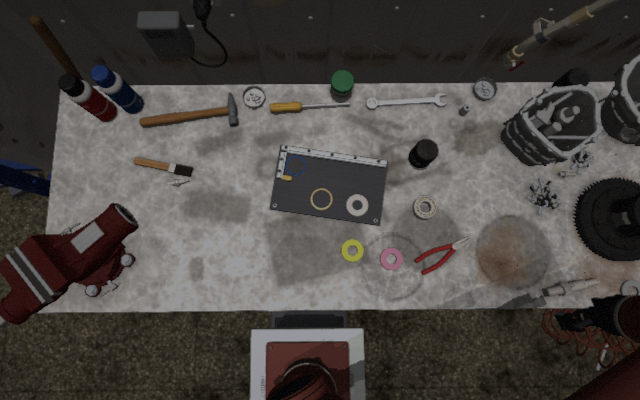

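View pics/side0.png

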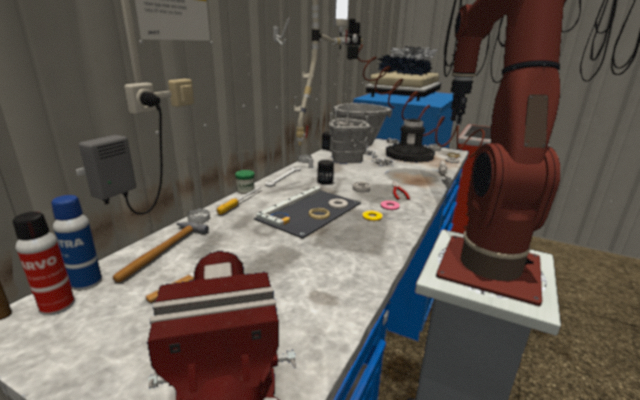

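```bash
cat > h.py <<'E'
import numpy as np,cv2
from scipy.spatial.transform import Rotation as Ro
def load(n,i):
    z=np.load(f"{n}{i}.npz"); return z
def ray(z,u,v,h):
    d=Ro.from_quat(z["R"]).apply(np.linalg.inv(z["K"])@[u,v,1.]); t=z["t"]
    return t+d*(h-t[2])/d[2]
def proj(z,P):
    c=Ro.from_quat(z["R"]).inv().apply(np.atleast_2d(P)-z["t"]); q=c@z["K"].T
    return q[:,:2]/q[:,2:]
E
python3 - <<'E'
from h import *
z=load("top",0); p=z["p"][135:235,260:450]
cv2.imwrite("pics/topz0.png",cv2.resize(p[:,:,::-1],None,fx=4.2,fy=4.2,interpolation=cv2.INTER_CUBIC))
print(ray(z,320,185,8))
E
```

```text
[560.78536689 -42.26487044   8.        ]
```

View pics/topz0.png

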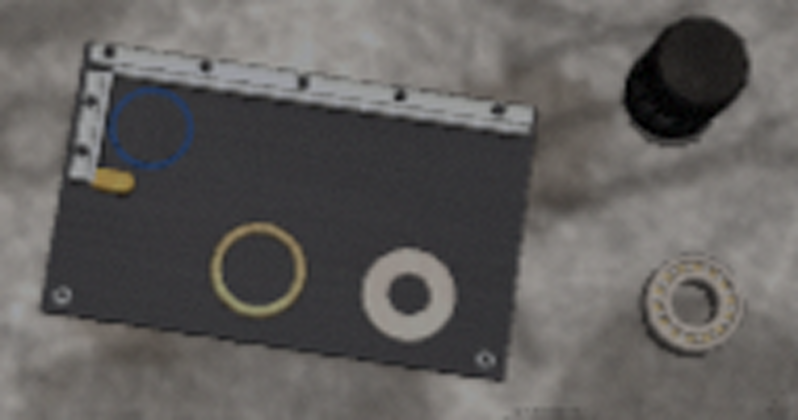

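```bash
cat > jig.py <<'E'
from h import *
def washer(z,box):
    # box u0,v0,u1,v1 ; grey bright blob on dark plate
    u0,v0,u1,v1=box
    g=z["p"][v0:v1,u0:u1].astype(float).mean(2)
    S=8; G=cv2.resize(g,None,fx=S,fy=S,interpolation=cv2.INTER_CUBIC)
    m=(G>100).astype(np.uint8)
    cs,_=cv2.findContours(m,cv2.RETR_EXTERNAL,cv2.CHAIN_APPROX_NONE)
    c=max(cs,key=cv2.contourArea); pts=(c[:,0,:]+.5)/S-.5+[u0,v0]
    P=np.array([ray(z,*q,17) for q in pts])[:,:2]
    A=np.c_[2*P,np.ones(len(P))]; s=np.linalg.lstsq(A,(P**2).sum(1),rcond=None)[0]
    return s[:2],np.sqrt(s[2]+s[:2]@s[:2])
E
python3 - <<'E'
from jig import *
z=load("top",0)
def W(U,V,h): return ray(z,(U+.5)/4.2-.5+260,(V+.5)/4.2-.5+135,h)
print("washer",washer(z,(342,188,374,222)))
# blue
p=z["p"].astype(float); b=p[:,:,2]-p[:,:,0]; sub=b[150:180,280:310]
ys,xs=np.nonzero(sub>25); w=sub[ys,xs]
P=np.array([ray(z,x+280,y+150,8) for x,y in zip(xs,ys)])[:,:2]
A=np.c_[2*P,np.ones(len(P))]*w[:,None]; s=np.linalg.lstsq(A,(P**2).sum(1)*w,rcond=None)[0]
pc=s[:2]; print("pocket",pc,np.sqrt(s[2]+pc@pc),len(xs))
for n,q in dict(BL=(42,312,8),BR=(503,380,8)).items(): print(n,W(*q))
a,b_=W(42,312,8),W(503,380,8)
print("len",np.linalg.norm(a-b_)); yd=(a-b_)/np.linalg.norm(a-b_); th=np.arctan2(-yd[0],yd[1]); print("yaw deg from front edge",np.degrees(th))
a,b_=W(88,42,22),W(536,105,22); yd=(a-b_); print("rail top back", np.linalg.norm(yd),np.degrees(np.arctan2(-yd[0],yd[1])))
# fit: jig silhouettes; screws? solve from labelled points
lab=[((42,312),(-105,165,8)),((503,380),(-105,-165,8)),((151,128),(37.5,107.5,8)),((536,105),(90,-160,22))]
from scipy.optimize import least_squares
def f(x):
    c,sn=np.cos(x[2]),np.sin(x[2]); r=[]
    for (U,V),(X,Y,Z) in lab:
        w=W(U,V,Z); r+=[x[0]+c*X-sn*Y-w[0],x[1]+sn*X+c*Y-w[1]]
    return r
o=least_squares(f,[560,-60,0]); print(o.x,np.degrees(o.x[2]),np.round(o.fun,1))
x=o.x
# overlay
c,sn=np.cos(x[2]),np.sin(x[2])
im=cv2.resize(z["p"][135:235,260:450][:,:,::-1],None,fx=4.2,fy=4.2,interpolation=cv2.INTER_CUBIC)
def dr(L,col):
    L=np.array(L,float);Wd=np.c_[x[0]+c*L[:,0]-sn*L[:,1],x[1]+sn*L[:,0]+c*L[:,1],L[:,2]]
    q=((proj(z,Wd)-[260,135]+.5)*4.2-.5).round().astype(int); cv2.polylines(im,[q],True,col,1)
dr([(-105,-165,8),(95,-165,8),(95,165,8),(-105,165,8)],(0,255,0))
dr([(70,-160,22),(90,-160,22),(90,140,22),(70,140,22)],(0,0,255))
dr([(70,-160,8),(70,140,8),(-10,140,8),(70,140,8)],(255,0,255))
dr([(-10,140,22),(70,140,22),(70,160,22),(-10,160,22)],(0,0,255))
t=np.linspace(0,6.28,40); dr(np.c_[37.5+30*np.cos(t),107.5+30*np.sin(t),0*t+8],(255,255,0))
cv2.imwrite("pics/ov0.png",im)
E
```

```text
washer (array([ 499.23460601, -149.38794614]), np.float64(32.11445011862279))
pocket [622.88045604  30.48788255] 27.98923178506465 98
BL [490.03076759 107.26556226   8.        ]
BR [ 439.3920886 -214.8179104    8.       ]
len 326.03993492829125
yaw deg from front edge -8.935027691878636
rail top back 321.7213765348152 -8.775841719578006
[ 5.68737093e+02 -7.02967425e+01 -1.55684570e-01] -8.920068781639209 [ 0.6  1.7  0.  -2.2 -0.  -0.4 -0.5  0.8]
```

View pics/ov0.png

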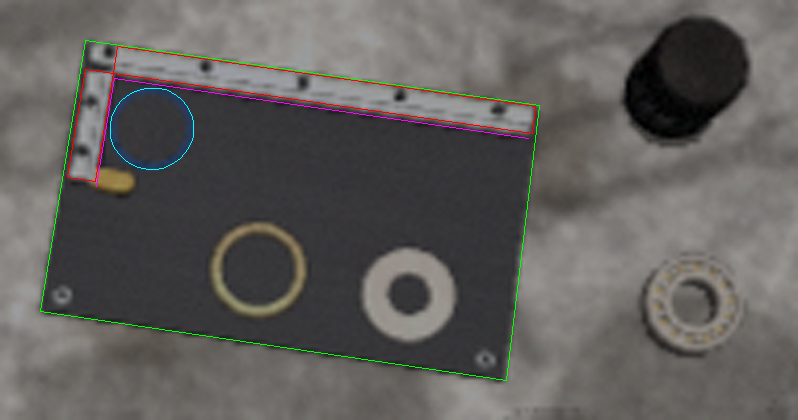

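```bash
cat >> jig.py <<'E'
J=np.array([568.74,-70.3]); TH=-0.1557
Rj=np.array([[np.cos(TH),-np.sin(TH)],[np.sin(TH),np.cos(TH)]])
def toj(w): return Rj.T@(np.asarray(w)[:2]-J)
def tow(j): return Rj@np.asarray(j)+J
def report(target=None):
    from cell import sensors
    s=sensors.read_state(); R=Ro.from_quat(s["orientation"]).as_matrix()
    x=R[:,0]; yaw=np.degrees(np.arctan2(x[1],x[0])-TH)
    p=np.array(s["tcp_pos"])
    print("t",round(s["clock"],2),"tcp",p.round(1),"jig",toj(p).round(1),"yaw tool-x rel jig-x",round(yaw,2),"zdir",R[:,2].round(3),"F jig",(Rj.T@np.array(s["wrist_force"])[:2]).round(1),round(s["wrist_force"][2],1),"w",round(s["gripper_width"],1))
    if target is not None:
        d=R.T@(np.r_[tow(target[:2]),target[2]]-p); print("tool delta mm",d.round(1),"units",(d/30).round(2))
E
python3 - <<'E'
from jig import *
z=load("top",0)
for n,q in dict(yellow=(352,250),pink=(391,259)).items(): w=ray(z,*q,9); print(n,w,toj(w))
print(toj(washer(z,(342,188,374,222))[0]))
ring=ray(z,(258+.5)/4.2-.5+260,(268.5)/4.2-.5+135,18); print("ring",toj(ring))
report((-108,-89,120))
E
```

```text
yellow [ 367.57229344 -132.61448599    9.        ] [-189.07101422  -92.75609363]
pink [ 340.83967682 -244.51770821    9.        ] [-198.12723285 -207.45111897]
[-56.40030287 -88.90955435]
ring [-53.7150009  17.5697574]
t 0.1 tcp [ 220.1 -611.1  230.5] jig [-260.5 -588.4] yaw tool-x rel jig-x 28.73 zdir [-0.001  0.001 -1.   ] F jig [-0.5 -0.3] -0.0 w 85.2
tool delta mm [ 373.8 -364.4  111. ] units [ 12.46 -12.15   3.7 ]
```

{"method": "arm_command", "body": {"motion": [{"jaw": 1, "turn": 0.9}, {"jaw": 1, "turn": 0.9}, {"jaw": 1, "turn": 0.9}, {"jaw": 1, "turn": 0.9}, {"jaw": 1, "turn": 0.9}], "newtons": 20}}

```text
$.motion[0]: bad value
```

```bash
python3 -c "
from jig import *
report((-108,-89,120))"
```

```text
t 0.1 tcp [ 220.1 -611.1  230.5] jig [-260.5 -588.4] yaw tool-x rel jig-x 28.73 zdir [-0.001  0.001 -1.   ] F jig [-0.5 -0.3] -0.0 w 85.2
tool delta mm [ 373.8 -364.4  111. ] units [ 12.46 -12.15   3.7 ]
```

{"method": "arm_command", "body": {"motion": [{"jaw": 1, "tx": 0, "ty": 0, "tz": 0, "turn": 0.9}, {"jaw": 1, "tx": 0, "ty": 0, "tz": 0, "turn": 0.9}, {"jaw": 1, "tx": 0, "ty": 0, "tz": 0, "turn": 0.9}, {"jaw": 1, "tx": 0, "ty": 0, "tz": 0, "turn": 0.9}, {"jaw": 1, "tx": 0, "ty": 0, "tz": 0, "turn": 0.9}], "newtons": 20}}

```text
clock: 0.72
tcp_pos: [219.6, -609.9, 227.7]
orientation: [0.998, -0.07, -0.001, -0.003]
wrist_force: [0.3, 0.4, -0.1]
gripper_width: 0.4
```

```bash
python3 -c "
from jig import *
report((-108,-89,120))"
```

```text
t 0.72 tcp [ 219.6 -609.9  227.7] jig [-261.2 -587.2] yaw tool-x rel jig-x 0.9 zdir [-0.003  0.006 -1.   ] F jig [0.2 0.4] -0.1 w 0.4
tool delta mm [ 161.4 -495.1  109.9] units [  5.38 -16.5    3.66]
```

{"method": "arm_command", "body": {"motion": [{"jaw": 1, "tx": 0.33, "ty": -1, "tz": 0, "turn": 0.1}, {"jaw": 1, "tx": 0.33, "ty": -1, "tz": 0, "turn": 0}, {"jaw": 1, "tx": 0.33, "ty": -1, "tz": 0, "turn": 0}, {"jaw": 1, "tx": 0.33, "ty": -1, "tz": 0, "turn": 0}, {"jaw": 1, "tx": 0.33, "ty": -1, "tz": 0, "turn": 0}, {"jaw": 1, "tx": 0.33, "ty": -1, "tz": 0, "turn": 0}, {"jaw": 1, "tx": 0.33, "ty": -1, "tz": 0, "turn": 0}, {"jaw": 1, "tx": 0.33, "ty": -1, "tz": 0, "turn": 0}]}}

```text
clock: 1.72
tcp_pos: [334.5, -377.9, 225.0]
orientation: [0.997, -0.078, -0.004, -0.005]
wrist_force: [-0.2, 0.1, 0.9]
gripper_width: -0.2
```

```bash
python3 -c "
from jig import *
report((-108,-89,120))"
```

```text
t 1.73 tcp [ 334.5 -377.9  225. ] jig [-183.7 -340.2] yaw tool-x rel jig-x -0.05 zdir [-0.007  0.01  -1.   ] F jig [-0.2  0.1] 0.9 w -0.2
tool delta mm [  76.4 -250.3  106.6] units [ 2.55 -8.34  3.55]
```

{"method": "arm_command", "body": {"motion": [{"jaw": 1, "tx": 0.33, "ty": -1, "tz": 0, "turn": 0}, {"jaw": 1, "tx": 0.33, "ty": -1, "tz": 0, "turn": 0}, {"jaw": 1, "tx": 0.33, "ty": -1, "tz": 0.5, "turn": 0}, {"jaw": 1, "tx": 0.33, "ty": -1, "tz": 0.5, "turn": 0}, {"jaw": 1, "tx": 0.33, "ty": -1, "tz": 0.5, "turn": 0}, {"jaw": 1, "tx": 0.33, "ty": -1, "tz": 0.5, "turn": 0}, {"jaw": 1, "tx": 0.33, "ty": -1, "tz": 0.5, "turn": 0}, {"jaw": 1, "tx": 0.2, "ty": -0.8, "tz": 0.5, "turn": 0}]}}

```text
clock: 2.72
tcp_pos: [447.0, -149.0, 133.3]
orientation: [0.997, -0.078, -0.004, -0.005]
wrist_force: [0.2, 0.3, -0.5]
gripper_width: 0.2
```

```bash
python3 -c "
from jig import *
report((-108,-89,40))"
```

```text
t 2.73 tcp [ 447.  -149.   133.3] jig [-108.   -96.6] yaw tool-x rel jig-x -0.02 zdir [-0.008  0.01  -1.   ] F jig [0.2 0.3] -0.5 w 0.2
tool delta mm [ 0.9 -6.8 93.4] units [ 0.03 -0.23  3.11]
```

{"method": "arm_command", "body": {"motion": [{"jaw": 1, "tx": 0, "ty": -0.23, "tz": 0.8, "turn": 0}, {"jaw": 1, "tx": 0, "ty": 0, "tz": 0.8, "turn": 0}, {"jaw": 1, "tx": 0, "ty": 0, "tz": 0.8, "turn": 0}, {"jaw": 1, "tx": 0, "ty": 0, "tz": 0.6, "turn": 0}, {"jaw": 1, "tx": 0, "ty": 0, "tz": 0, "turn": 0}]}}

```text
clock: 3.35
tcp_pos: [446.3, -137.7, 38.8]
orientation: [0.997, -0.076, -0.006, -0.006]
wrist_force: [-0.7, -0.0, 0.5]
gripper_width: -0.4
```

```bash
cat > snap.py <<'E'
import sys
from jig import *
from cell import eyes
def snap(n,i):
    p,d=eyes.grab_frame(n); c=eyes.camera_info(n)
    np.savez(f"{n}{i}.npz",p=p,d=d,K=c["intrinsics"],t=c["position"],R=c["rotation"])
    b=(260,135,450,235) if n=="top" else (230,150,430,270)
    cv2.imwrite(f"pics/{n}{i}.png",cv2.resize(p[b[1]:b[3],b[0]:b[2]][:,:,::-1],None,fx=4,fy=4,interpolation=cv2.INTER_CUBIC))
i=sys.argv[1]
for n in sys.argv[2:]: snap(n,i)
E
python3 snap.py 1 top side; python3 -c "
from jig import *
report((-108,-89,12))"
```

```text
t 3.45 tcp [ 447.6 -138.1   40.3] jig [-109.2  -85.7] yaw tool-x rel jig-x 0.24 zdir [-0.009  0.011 -1.   ] F jig [0.8 0.3] 0.2 w 0.2
tool delta mm [ 1.5  3.5 28.3] units [0.05 0.12 0.94]
```

View pics/top1.png

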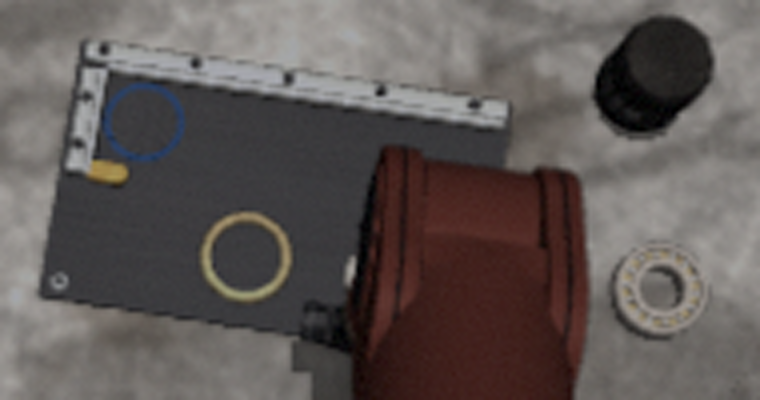

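View pics/side1.png

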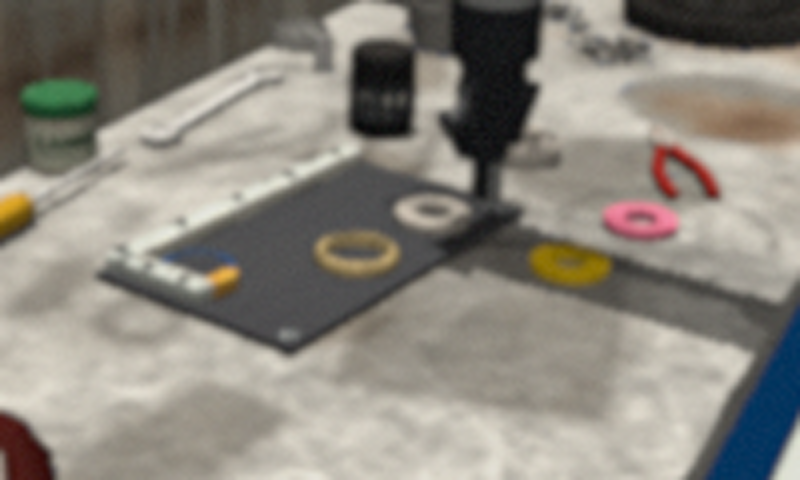

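{"method": "arm_command", "body": {"motion": [{"jaw": 1, "tx": 0, "ty": 0.1, "tz": 0.5, "turn": 0.04}, {"jaw": 1, "tx": 0, "ty": 0, "tz": 0.35, "turn": 0}, {"jaw": 1, "tx": 0, "ty": 0, "tz": 0, "turn": 0}]}}

```text
clock: 3.82
tcp_pos: [447.8, -141.5, 14.5]
orientation: [0.997, -0.078, -0.004, -0.005]
wrist_force: [0.3, 0.0, 0.8]
gripper_width: -0.0
```

```bash
python3 -c "
from jig import *
report((-108,-89,12));report((-108,-89,12))"
```

```text
t 3.83 tcp [ 447.8 -141.5   14.5] jig [-108.4  -89.1] yaw tool-x rel jig-x -0.04 zdir [-0.006  0.01  -1.   ] F jig [0.3 0.1] 0.8 w -0.0
tool delta mm [ 0.4 -0.1  2.5] units [ 0.01 -0.    0.08]
t 3.83 tcp [ 447.8 -141.5   14.5] jig [-108.4  -89.1] yaw tool-x rel jig-x -0.04 zdir [-0.006  0.01  -1.   ] F jig [0.3 0.1] 0.8 w -0.0
tool delta mm [ 0.4 -0.1  2.5] units [ 0.01 -0.    0.08]
```

{"method": "arm_command", "body": {"motion": [{"jaw": 1, "tx": 0.05, "ty": 0, "tz": 0.08, "turn": 0}, {"jaw": 1, "tx": 0.15, "ty": 0, "tz": 0, "turn": 0}, {"jaw": 1, "tx": 0.15, "ty": 0, "tz": 0, "turn": 0}, {"jaw": 1, "tx": 0.2, "ty": 0, "tz": 0, "turn": 0}, {"jaw": 1, "tx": 0.2, "ty": 0, "tz": 0, "turn": 0}, {"jaw": 1, "tx": 0.2, "ty": 0, "tz": 0, "turn": 0}]}}

```text
clock: 4.58
tcp_pos: [478.2, -146.3, 12.3]
orientation: [0.997, -0.078, -0.003, -0.005]
wrist_force: [-1.3, -0.3, 0.2]
gripper_width: 0.0
```

```bash
python3 snap.py 2 top side; python3 -c "
from jig import *
report((-6,-89,12))"
```

```text
t 4.67 tcp [ 478.6 -146.3   12.4] jig [-77.2 -89. ] yaw tool-x rel jig-x -0.03 zdir [-0.005  0.01  -1.   ] F jig [-0.1 -0.4] 0.0 w -0.1
tool delta mm [71.2 -0.1 -0.1] units [ 2.37 -0.   -0.  ]
```

View pics/side2.png

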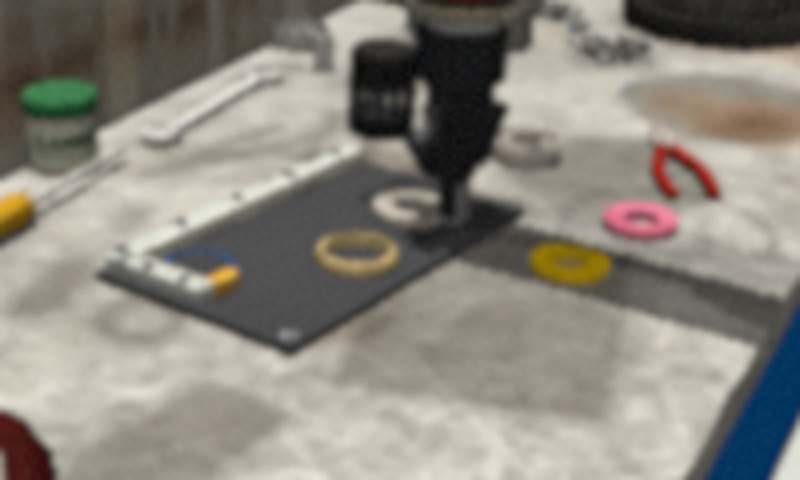

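View pics/top2.png

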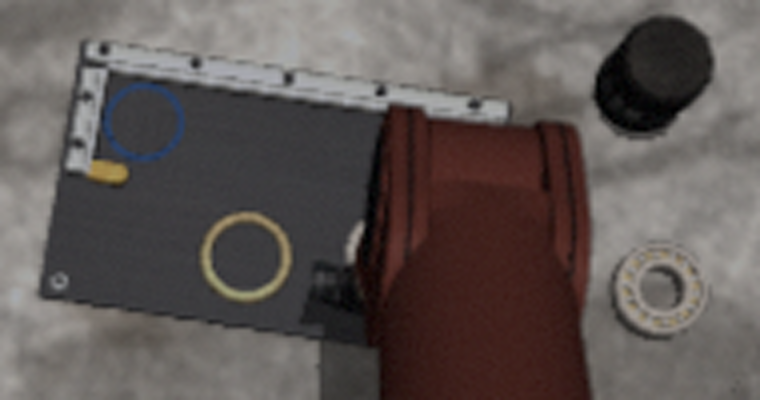

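```bash
cat > ov.py <<'E'
import sys
from jig import *
i,X,Y=sys.argv[1],float(sys.argv[2]),float(sys.argv[3])
z=load("side",i); x0,y0,x1,y1=265,165,365,215
im=cv2.resize(z["p"][y0:y1,x0:x1][:,:,::-1],None,fx=8,fy=8,interpolation=cv2.INTER_CUBIC)
def dr(L,col,closed=True):
    W=np.array([[*tow(l[:2]),l[2]] for l in L]); q=((proj(z,W)-[x0,y0]+.5)*8-.5).round().astype(int); cv2.polylines(im,[q],closed,col,1)
t=np.linspace(0,2*np.pi,60)
dr(np.c_[X+32.5*np.cos(t),Y+32.5*np.sin(t),0*t+17],(0,0,255))
dr([(70,-160,22),(70,140,22),(-10,140,22)],(0,255,0),False)
dr([(70,-160,8),(70,140,8),(-10,140,8)],(0,255,255),False)
dr(np.c_[-53.7+35.5*np.cos(t),17.6+35.5*np.sin(t),0*t+18],(255,0,255))
cv2.imwrite(f"pics/ovs{i}.png",im)
E
python3 ov.py 2 -33.5 -89
```

```text
(no output)
```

View pics/ovs2.png

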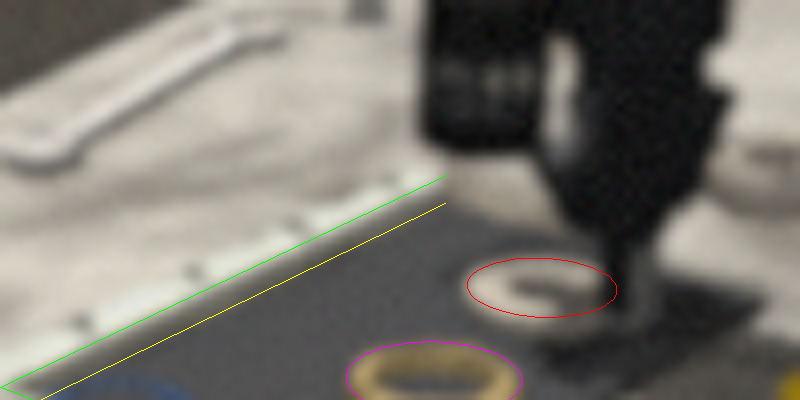

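{"method": "arm_command", "body": {"motion": [{"jaw": 1, "tx": 0.25, "ty": 0, "tz": 0, "turn": 0}, {"jaw": 1, "tx": 0.25, "ty": 0, "tz": 0, "turn": 0}, {"jaw": 1, "tx": 0.25, "ty": 0, "tz": 0, "turn": 0}, {"jaw": 1, "tx": 0.25, "ty": 0, "tz": 0, "turn": 0}]}}

```text
clock: 5.18
tcp_pos: [509.6, -151.3, 12.1]
orientation: [0.997, -0.078, -0.003, -0.005]
wrist_force: [-0.8, -0.1, 0.7]
gripper_width: -0.2
```

```bash
python3 snap.py 3 side; python3 -c "
from jig import *
report((-6,-89,12))"; python3 ov.py 3 -4 -89
```

```text
t 5.22 tcp [ 510.7 -151.4   12.2] jig [-44.8 -89.1] yaw tool-x rel jig-x -0.04 zdir [-0.005  0.01  -1.   ] F jig [1.1 0.5] 0.4 w -0.1
tool delta mm [38.8 -0.1  0. ] units [ 1.29 -0.    0.  ]
```

View pics/ovs3.png

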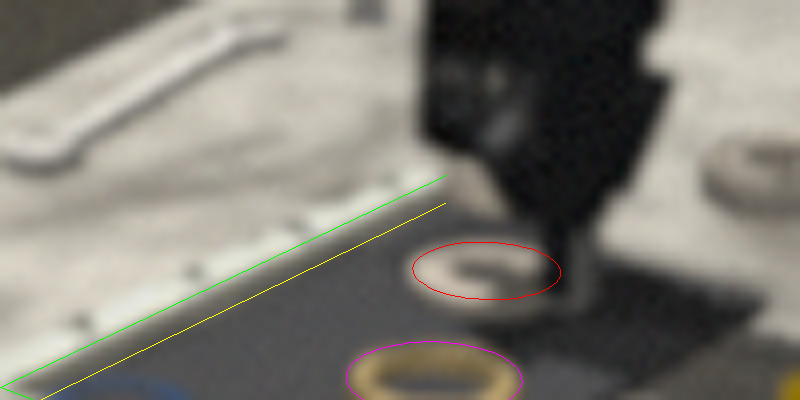

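{"method": "arm_command", "body": {"motion": [{"jaw": 1, "tx": 0.25, "ty": 0, "tz": 0, "turn": 0}, {"jaw": 1, "tx": 0.25, "ty": 0, "tz": 0, "turn": 0}, {"jaw": 1, "tx": 0.25, "ty": 0, "tz": 0, "turn": 0}, {"jaw": 1, "tx": 0.2, "ty": 0, "tz": 0, "turn": 0}, {"jaw": 1, "tx": 0.15, "ty": 0, "tz": 0, "turn": 0}]}}

```text
clock: 5.85
tcp_pos: [545.4, -156.8, 11.8]
orientation: [0.997, -0.078, -0.003, -0.005]
wrist_force: [-0.9, 0.4, 0.5]
gripper_width: 0.0
```

```bash
python3 snap.py 4 side top; python3 -c "
from jig import *
report((-6,-89,12))"; python3 ov.py 4 34.5 -89
```

```text
t 5.95 tcp [ 545.6 -156.8   11.9] jig [ -9.4 -89. ] yaw tool-x rel jig-x -0.04 zdir [-0.004  0.01  -1.   ] F jig [-0.2 -0. ] -0.1 w 0.1
tool delta mm [ 3.4 -0.1 -0.1] units [ 0.11 -0.   -0.  ]
```

View pics/ovs4.png

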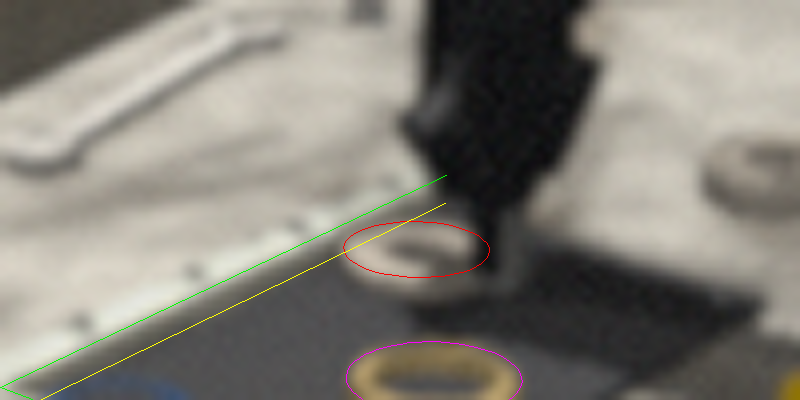

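View pics/top4.png

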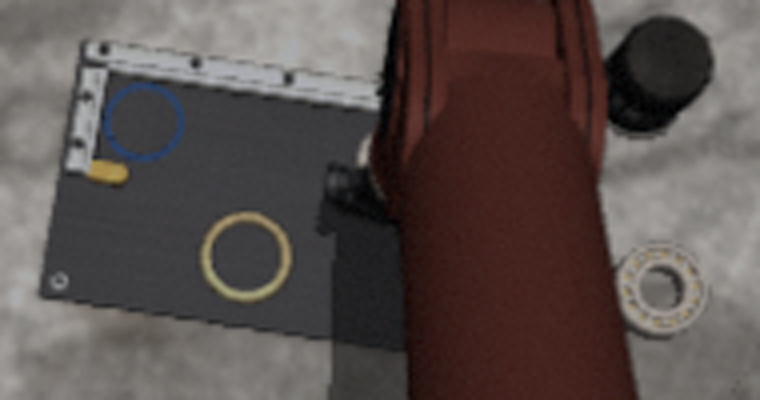

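{"method": "arm_command", "body": {"motion": [{"jaw": 1, "tx": 0.08, "ty": 0, "tz": 0, "turn": 0}, {"jaw": 1, "tx": 0.06, "ty": 0, "tz": 0, "turn": 0}]}}

```text
clock: 6.2
tcp_pos: [549.6, -157.5, 11.8]
orientation: [0.997, -0.078, -0.003, -0.005]
wrist_force: [-1.2, 0.4, -0.0]
gripper_width: 0.1
```

```bash
python3 -c "
from jig import *
report((-6,-89,12))"
```

```text
t 6.2 tcp [ 549.6 -157.5   11.8] jig [ -5.4 -89.1] yaw tool-x rel jig-x -0.04 zdir [-0.005  0.01  -1.   ] F jig [-1.3  0.2] -0.0 w 0.1
tool delta mm [-0.6 -0.1 -0.2] units [-0.02 -0.   -0.01]
```

{"method": "arm_command", "body": {"motion": [{"jaw": 1, "tx": 0.07, "ty": 0, "tz": 0, "turn": 0}]}}

```text
clock: 6.32
tcp_pos: [550.4, -157.6, 11.5]
orientation: [0.997, -0.078, -0.004, -0.005]
wrist_force: [-9.8, 1.8, 6.8]
gripper_width: 0.1
```

```bash
python3 -c "
from jig import *
report((-6,-89,12))"
```

```text
t 6.33 tcp [ 550.4 -157.6   11.5] jig [ -4.6 -89.1] yaw tool-x rel jig-x -0.04 zdir [-0.008  0.01  -1.   ] F jig [-10.    0.3] 6.8 w 0.1
tool delta mm [-1.4 -0.1 -0.5] units [-0.05 -0.   -0.02]
```

{"method": "arm_command", "body": {"motion": [{"jaw": 1, "tx": -0.3, "ty": 0, "tz": 0, "turn": 0}, {"jaw": 1, "tx": -0.5, "ty": 0, "tz": 0, "turn": 0}, {"jaw": 1, "tx": 0, "ty": 0, "tz": -0.9, "turn": 0}, {"jaw": 1, "tx": 0, "ty": 0.5, "tz": -0.5, "turn": 0}, {"jaw": 1, "tx": 0, "ty": 0.9, "tz": 0, "turn": 0}]}}

```text
clock: 6.95
tcp_pos: [517.5, -195.4, 54.6]
orientation: [0.997, -0.076, -0.004, -0.005]
wrist_force: [0.7, -0.1, 0.5]
gripper_width: -0.0
```

```bash
python3 snap.py 5 side; python3 -c "
from jig import *
report((11,-137,12))
from cell import sensors
print(np.round(sensors.read_state()['joint_pos'],2))"; python3 ov.py 5 37.5 -89
```

```text
t 7.0 tcp [ 515.9 -200.6   54.1] jig [ -32.  -136.9] yaw tool-x rel jig-x -0.12 zdir [-0.008  0.008 -1.   ] F jig [-0.6 -4.1] -0.6 w 0.2
tool delta mm [43.4  0.3 41.7] units [1.45 0.01 1.39]
[ 0.54  0.33 -0.28  1.87  0.1   0.97 -1.52]
```

View pics/ovs5.png

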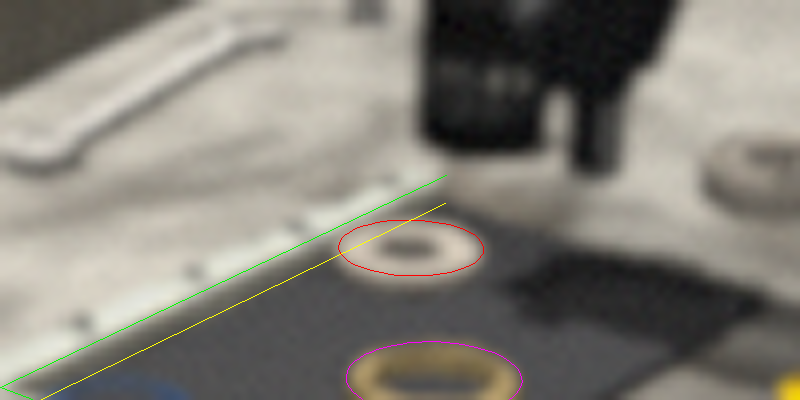

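{"method": "arm_command", "body": {"motion": [{"jaw": 1, "tx": 0, "ty": 0, "tz": 0, "turn": -1}, {"jaw": 1, "tx": 0, "ty": 0, "tz": 0, "turn": -1}, {"jaw": 1, "tx": 0, "ty": 0, "tz": 0, "turn": -1}, {"jaw": 1, "tx": 0, "ty": 0, "tz": 0, "turn": -1}, {"jaw": 1, "tx": 0, "ty": 0, "tz": 0, "turn": -1}, {"jaw": 1, "tx": 0, "ty": 0, "tz": 0, "turn": -1}, {"jaw": 1, "tx": 0, "ty": 0, "tz": 0, "turn": -1}, {"jaw": 1, "tx": 0, "ty": 0, "tz": 0, "turn": -1}]}}

```text
clock: 8.0
tcp_pos: [509.2, -211.8, 53.4]
orientation: [0.94, 0.341, -0.004, -0.003]
wrist_force: [0.5, -0.2, 0.7]
gripper_width: -0.1
```

{"method": "arm_command", "body": {"motion": [{"jaw": 1, "tx": 0, "ty": 0, "tz": 0, "turn": -1}, {"jaw": 1, "tx": 0, "ty": 0, "tz": 0, "turn": -1}, {"jaw": 1, "tx": 0, "ty": 0, "tz": 0, "turn": 0}]}}

```text
clock: 8.38
tcp_pos: [506.8, -215.2, 53.0]
orientation: [0.899, 0.438, -0.004, -0.003]
wrist_force: [0.2, 0.3, 0.1]
gripper_width: 0.2
```

```bash
python3 -c "
from jig import *
report((11,-137,40))"
```

```text
t 8.38 tcp [ 506.8 -215.2   53. ] jig [ -38.7 -152.8] yaw tool-x rel jig-x 60.94 zdir [-0.01   0.003 -1.   ] F jig [0.1 0.4] 0.1 w 0.2
tool delta mm [38.  35.9 12.5] units [1.27 1.2  0.42]
```

{"method": "arm_command", "body": {"motion": [{"jaw": 1, "tx": 0, "ty": 0.6, "tz": 0, "turn": 0.15}, {"jaw": 1, "tx": 0.3, "ty": 0.6, "tz": 0, "turn": 0}, {"jaw": 1, "tx": 0.5, "ty": 0, "tz": 0.2, "turn": 0}, {"jaw": 1, "tx": 0.3, "ty": 0, "tz": 0.3, "turn": 0}, {"jaw": 1, "tx": 0, "ty": 0, "tz": 0, "turn": 0}]}}

```text
clock: 9.0
tcp_pos: [554.3, -212.6, 35.6]
orientation: [0.905, 0.426, -0.005, -0.004]
wrist_force: [0.3, -0.5, 0.3]
gripper_width: -0.1
```

```bash
python3 -c "
from jig import *
report((11,-137,12.5))"
```

```text
t 9.0 tcp [ 554.3 -212.6   35.6] jig [   7.8 -142.9] yaw tool-x rel jig-x 59.36 zdir [-0.012  0.002 -1.   ] F jig [ 0.4 -0.4] 0.3 w -0.1
tool delta mm [ 6.8 -0.  23.1] units [ 0.23 -0.    0.77]
```

{"method": "arm_command", "body": {"motion": [{"jaw": 1, "tx": 0, "ty": 0, "tz": 0.5, "turn": 0}, {"jaw": 1, "tx": 0, "ty": 0, "tz": 0.27, "turn": 0}, {"jaw": 1, "tx": 0, "ty": 0, "tz": 0, "turn": 0}]}}

```text
clock: 9.38
tcp_pos: [552.6, -212.7, 10.4]
orientation: [0.905, 0.426, -0.006, -0.004]
wrist_force: [-0.5, 0.2, 0.3]
gripper_width: -0.2
```

```bash
python3 -c "
from jig import *
report((16,-128,12.5))"; python3 snap.py 6 side; python3 ov.py 6 37.5 -89
```

```text
t 9.38 tcp [ 552.6 -212.7   10.4] jig [   6.1 -143.2] yaw tool-x rel jig-x 59.33 zdir [-0.014  0.002 -1.   ] F jig [-0.5  0.1] 0.3 w -0.2
tool delta mm [18.1  0.7 -2.3] units [ 0.6   0.02 -0.08]
```

View pics/ovs6.png

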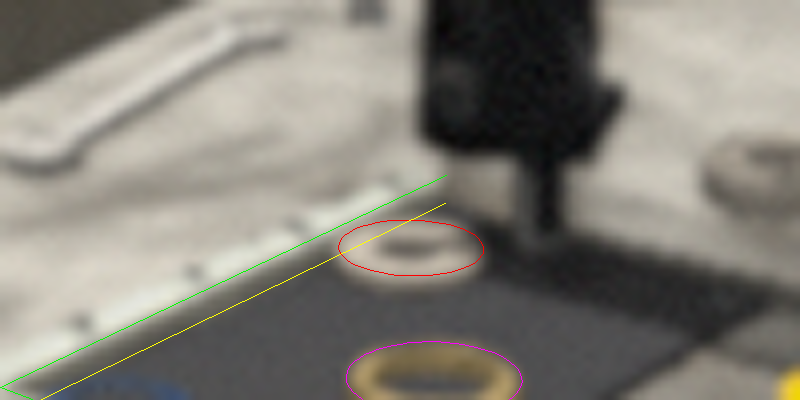

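{"method": "arm_command", "body": {"motion": [{"jaw": 1, "tx": 0.2, "ty": 0, "tz": -0.07, "turn": 0}, {"jaw": 1, "tx": 0.2, "ty": 0, "tz": 0, "turn": 0}, {"jaw": 1, "tx": 0.1, "ty": 0, "tz": 0, "turn": 0}, {"jaw": 1, "tx": 0, "ty": 0, "tz": 0, "turn": 0}]}}

```text
clock: 9.93
tcp_pos: [564.0, -200.4, 14.0]
orientation: [0.905, 0.426, -0.005, -0.003]
wrist_force: [0.0, 0.7, 0.0]
gripper_width: 0.2
```

```bash
python3 -c "
from jig import *
report((16.5,-126,12.5))"
```

```text
t 9.93 tcp [ 564.  -200.4   14. ] jig [  15.5 -129.3] yaw tool-x rel jig-x 59.33 zdir [-0.011  0.001 -1.   ] F jig [-0.1  0.7] 0.0 w 0.2
tool delta mm [ 3.4 -0.8  1.5] units [ 0.11 -0.03  0.05]
```

{"method": "arm_command", "body": {"motion": [{"jaw": 1, "tx": 0.14, "ty": -0.08, "tz": 0.05, "turn": 0}, {"jaw": 1, "tx": 0.15, "ty": -0.09, "tz": 0, "turn": 0}, {"jaw": 1, "tx": 0.15, "ty": -0.09, "tz": 0, "turn": 0}, {"jaw": 1, "tx": 0.15, "ty": -0.09, "tz": 0, "turn": 0}, {"jaw": 1, "tx": 0.15, "ty": -0.09, "tz": 0, "turn": 0}]}}

```text
clock: 10.55
tcp_pos: [567.1, -174.5, 12.2]
orientation: [0.905, 0.425, -0.006, -0.003]
wrist_force: [-1.1, -1.0, 1.0]
gripper_width: -0.5
```

```bash
python3 -c "
from jig import *
report((16.5,60,12.5))"; python3 snap.py 7 side; python3 ov.py 7 37.5 -71
```

```text
t 10.55 tcp [ 567.1 -174.5   12.2] jig [  14.6 -103.1] yaw tool-x rel jig-x 59.26 zdir [-0.013  0.    -1.   ] F jig [-0.9 -1.1] 1.0 w -0.5
tool delta mm [141.2 -81.7  -0.6] units [ 4.71 -2.72 -0.02]
```

View pics/ovs7.png

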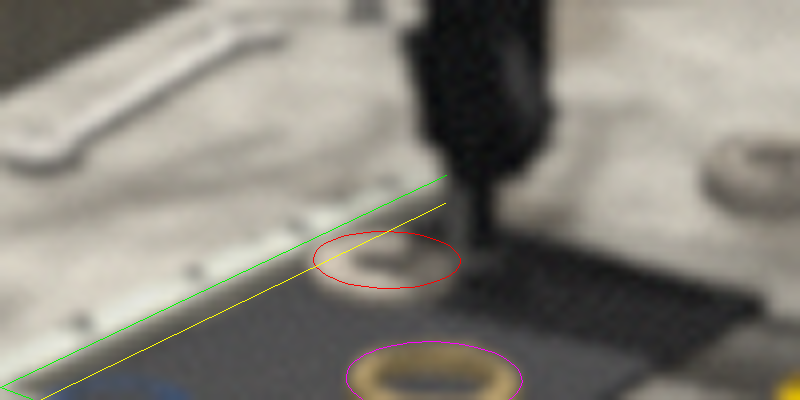

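{"method": "arm_command", "body": {"motion": [{"jaw": 1, "tx": 0.2, "ty": -0.12, "tz": 0, "turn": 0}, {"jaw": 1, "tx": 0.2, "ty": -0.12, "tz": 0, "turn": 0}, {"jaw": 1, "tx": 0.2, "ty": -0.11, "tz": 0, "turn": 0}, {"jaw": 1, "tx": 0.2, "ty": -0.11, "tz": 0, "turn": 0}, {"jaw": 1, "tx": 0.2, "ty": -0.11, "tz": 0, "turn": 0}, {"jaw": 1, "tx": 0.2, "ty": -0.11, "tz": 0, "turn": 0}]}}

```text
clock: 11.35
tcp_pos: [575.0, -130.1, 12.2]
orientation: [0.905, 0.426, -0.006, -0.003]
wrist_force: [-2.1, -1.3, 1.4]
gripper_width: 0.1
```

```bash
python3 -c "
from jig import *
report((16.5,60,12.5))"; python3 snap.py 8 side top; python3 ov.py 8 37.5 -28
```

```text
t 11.35 tcp [ 575.  -130.1   12.2] jig [ 15.4 -58.1] yaw tool-x rel jig-x 59.29 zdir [-0.013  0.001 -1.   ] F jig [-1.9 -1.6] 1.4 w 0.1
tool delta mm [102.1 -59.4  -0.4] units [ 3.4  -1.98 -0.01]
```

View pics/ovs8.png

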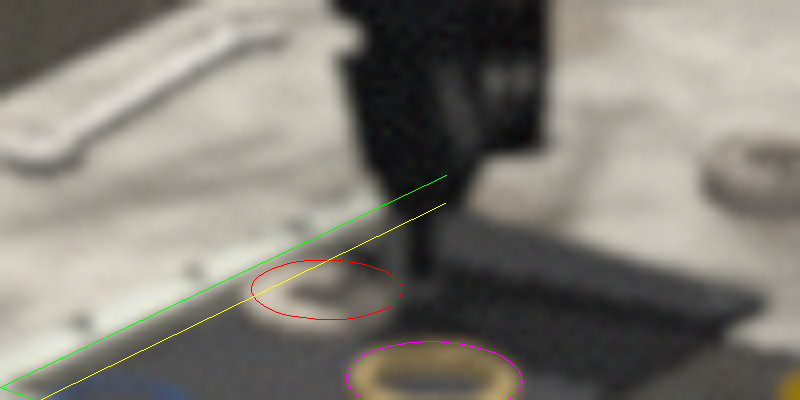

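View pics/top8.png

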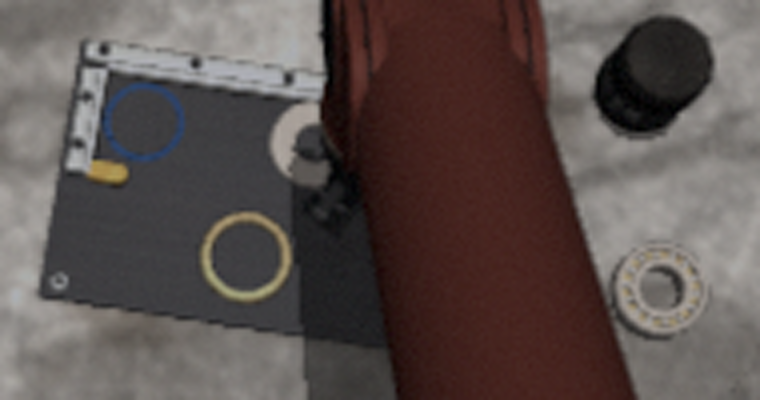

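```bash
cat > ovt.py <<'E'
import sys
from jig import *
i,X,Y=sys.argv[1],float(sys.argv[2]),float(sys.argv[3])
z=load("top",i); x0,y0,x1,y1=275,140,355,190
im=cv2.resize(z["p"][y0:y1,x0:x1][:,:,::-1],None,fx=10,fy=10,interpolation=cv2.INTER_CUBIC)
def dr(L,col,closed=True):
    W=np.array([[*tow(l[:2]),l[2]] for l in L]); q=((proj(z,W)-[x0,y0]+.5)*10-.5).round().astype(int); cv2.polylines(im,[q],closed,col,1)
t=np.linspace(0,2*np.pi,60)
dr(np.c_[X+32.5*np.cos(t),Y+32.5*np.sin(t),0*t+17],(0,0,255))
dr([(70,-160,22),(70,140,22),(-10,140,22)],(0,255,0),False)
dr([(70,-160,8),(70,140,8),(-10,140,8)],(0,255,255),False)
dr(np.c_[37.5+30*np.cos(t),107.5+30*np.sin(t),0*t+8],(255,255,0))
cv2.imwrite(f"pics/ovt{i}.png",im)
E
python3 ovt.py 8 37.5 -23
```

```text
(no output)
```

View pics/ovt8.png

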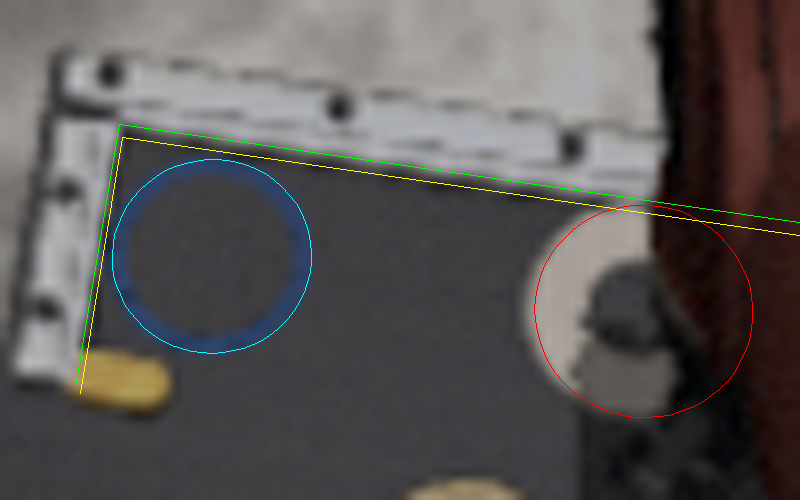

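{"method": "arm_command", "body": {"motion": [{"jaw": 1, "tx": 0.24, "ty": -0.14, "tz": 0, "turn": 0}, {"jaw": 1, "tx": 0.24, "ty": -0.14, "tz": 0, "turn": 0}, {"jaw": 1, "tx": 0.24, "ty": -0.14, "tz": 0, "turn": 0}, {"jaw": 1, "tx": 0.24, "ty": -0.14, "tz": 0, "turn": 0}, {"jaw": 1, "tx": 0.24, "ty": -0.14, "tz": 0, "turn": 0}, {"jaw": 1, "tx": 0.24, "ty": -0.14, "tz": 0, "turn": 0}]}}

```text
clock: 12.2
tcp_pos: [583.6, -77.2, 12.1]
orientation: [0.905, 0.426, -0.006, -0.003]
wrist_force: [-1.8, -0.7, 1.3]
gripper_width: 0.1
```

```bash
python3 -c "
from jig import *
report((16.5,60,12.5))"; python3 snap.py 9 top; python3 ovt.py 9 37.5 30
```

```text
t 12.2 tcp [583.6 -77.2  12.1] jig [15.7 -4.5] yaw tool-x rel jig-x 59.32 zdir [-0.013  0.001 -1.   ] F jig [-1.7 -0.9] 1.3 w 0.1
tool delta mm [ 55.9 -32.2  -0.4] units [ 1.86 -1.07 -0.01]
```

View pics/ovt9.png

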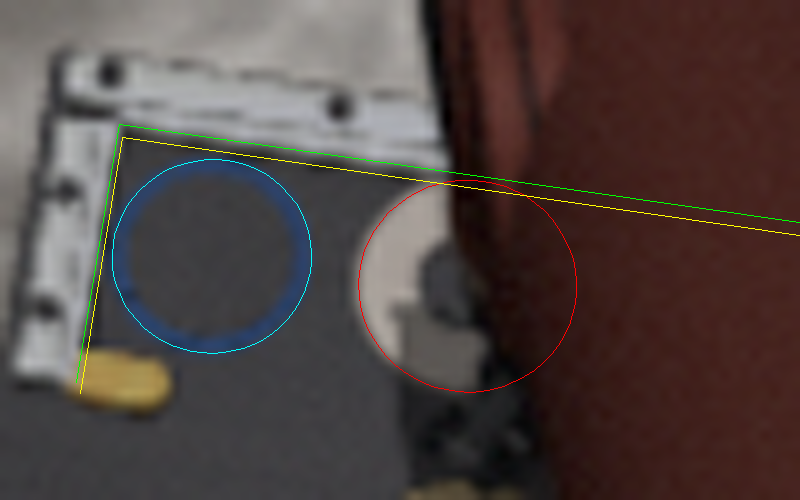

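{"method": "arm_command", "body": {"motion": [{"jaw": 1, "tx": 0.24, "ty": -0.14, "tz": 0, "turn": 0}, {"jaw": 1, "tx": 0.24, "ty": -0.14, "tz": 0, "turn": 0}, {"jaw": 1, "tx": 0.24, "ty": -0.14, "tz": 0, "turn": 0}, {"jaw": 1, "tx": 0.24, "ty": -0.14, "tz": 0, "turn": 0}, {"jaw": 1, "tx": 0.2, "ty": -0.12, "tz": 0, "turn": 0}, {"jaw": 1, "tx": 0.2, "ty": -0.12, "tz": 0, "turn": 0}]}}

```text
clock: 13.0
tcp_pos: [591.6, -25.9, 12.1]
orientation: [0.905, 0.426, -0.006, -0.004]
wrist_force: [-2.0, -1.7, 1.6]
gripper_width: -0.3
```

```bash
python3 -c "
from jig import *
report((16.2,69.8,12.5))"; python3 snap.py 10 top side; python3 ovt.py 10 37.5 83
```

```text
t 13.0 tcp [591.6 -25.9  12.1] jig [15.7 47.4] yaw tool-x rel jig-x 59.37 zdir [-0.013  0.002 -1.   ] F jig [-1.7 -2. ] 1.6 w -0.3
tool delta mm [ 19.5 -11.   -0.4] units [ 0.65 -0.37 -0.01]
```

View pics/ovt10.png

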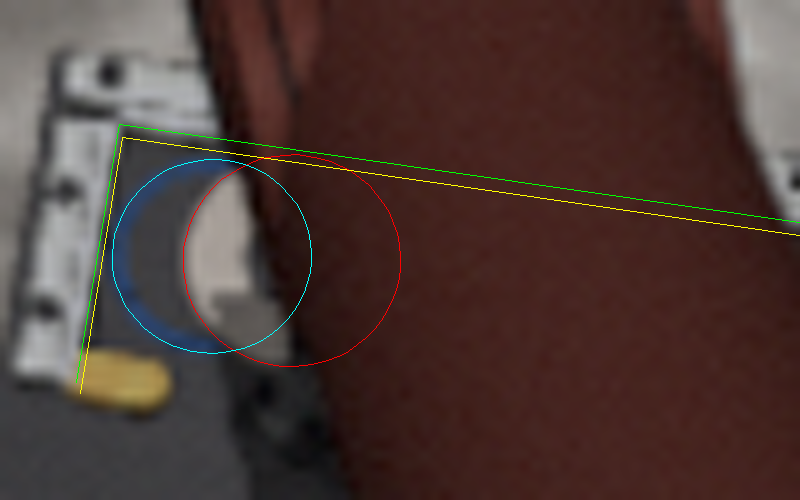

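View pics/side10.png

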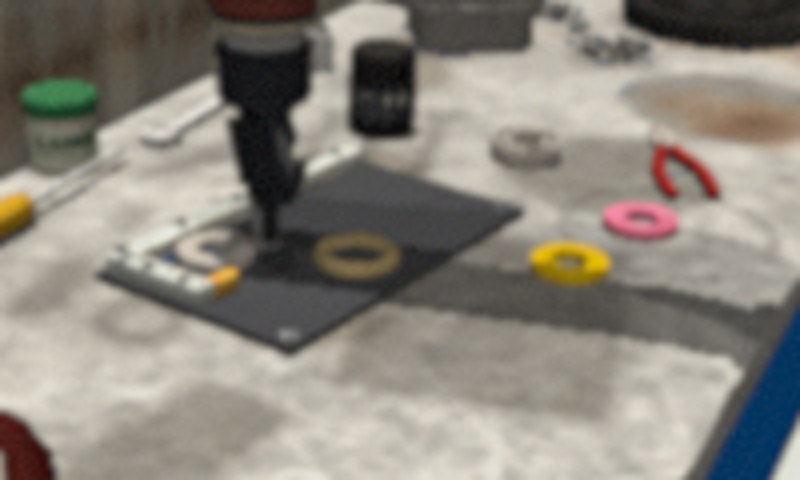

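{"method": "arm_command", "body": {"motion": [{"jaw": 1, "tx": 0.17, "ty": -0.1, "tz": 0, "turn": 0}, {"jaw": 1, "tx": 0.17, "ty": -0.1, "tz": 0, "turn": 0}, {"jaw": 1, "tx": 0.13, "ty": -0.08, "tz": 0, "turn": 0}, {"jaw": 1, "tx": 0.1, "ty": -0.06, "tz": 0, "turn": 0}]}}

```text
clock: 13.6
tcp_pos: [594.8, -4.8, 12.0]
orientation: [0.905, 0.426, -0.006, -0.004]
wrist_force: [-1.2, -0.5, -0.1]
gripper_width: -0.8
```

```bash
python3 -c "
from jig import *
report((16.2,69.8,12.5))"
```

```text
t 13.6 tcp [594.8  -4.8  12. ] jig [15.6 68.7] yaw tool-x rel jig-x 59.39 zdir [-0.013  0.002 -1.   ] F jig [-1.1 -0.7] -0.1 w -0.8
tool delta mm [ 1.2  0.  -0.5] units [ 0.04  0.   -0.02]
```

{"method": "arm_command", "body": {"motion": [{"jaw": 1, "tx": 0.07, "ty": -0.04, "tz": 0, "turn": 0}, {"jaw": 1, "tx": 0.07, "ty": -0.04, "tz": 0, "turn": 0}]}}

```text
clock: 13.85
tcp_pos: [595.5, -0.1, 12.0]
orientation: [0.905, 0.426, -0.006, -0.004]
wrist_force: [-3.0, -7.2, 3.0]
gripper_width: -0.1
```

```bash
python3 -c "
from jig import *
report((16.2,69.8,12.5))"
```

```text
t 13.85 tcp [ 5.955e+02 -1.000e-01  1.200e+01] jig [15.6 73.5] yaw tool-x rel jig-x 59.38 zdir [-0.014  0.002 -1.   ] F jig [-1.8 -7.5] 3.0 w -0.1
tool delta mm [-2.8  2.4 -0.5] units [-0.09  0.08 -0.02]
```

{"method": "arm_command", "body": {"motion": [{"jaw": 1, "tx": 0.06, "ty": 0, "tz": 0, "turn": 0}, {"jaw": 1, "tx": 0.03, "ty": 0, "tz": 0, "turn": 0}]}}

```text
clock: 14.1
tcp_pos: [595.7, -0.5, 11.8]
orientation: [0.905, 0.425, -0.008, -0.003]
wrist_force: [-2.9, -2.4, 3.5]
gripper_width: 0.2
```

```bash
python3 -c "
from jig import *
report((16.2,69.8,12.5))"; python3 snap.py 11 top side; python3 ovt.py 11 37.5 107.5
```

```text
t 14.1 tcp [ 5.957e+02 -5.000e-01  1.180e+01] jig [15.8 73.1] yaw tool-x rel jig-x 59.28 zdir [-0.017 -0.002 -1.   ] F jig [-2.5 -2.9] 3.5 w 0.2
tool delta mm [-2.6  2.  -0.7] units [-0.09  0.07 -0.02]
```

View pics/ovt11.png

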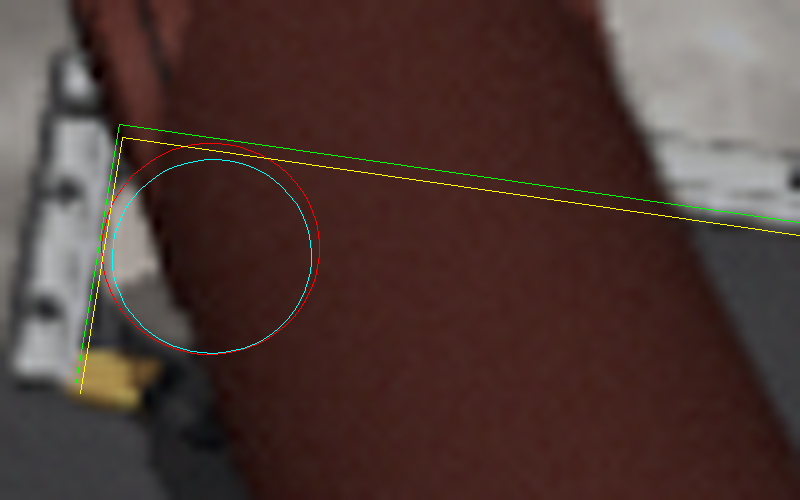

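View pics/side11.png

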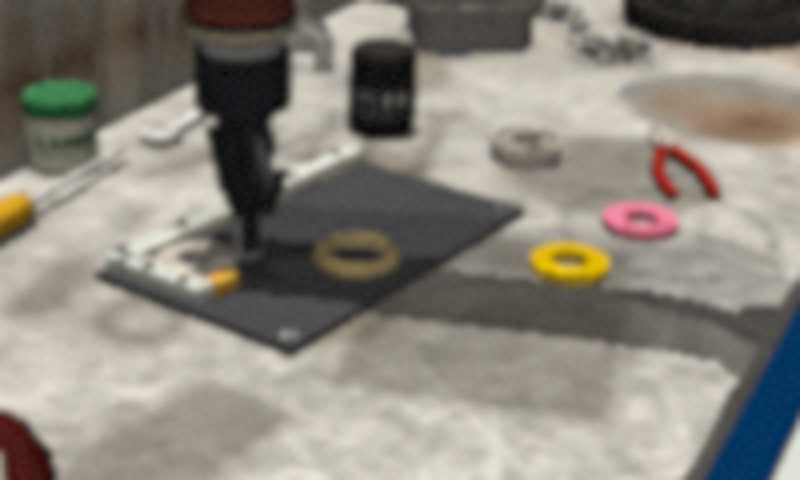

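{"method": "arm_command", "body": {"motion": [{"jaw": 1, "tx": 0.1, "ty": 0, "tz": 0, "turn": 0}]}}

```text
clock: 14.32
tcp_pos: [595.9, -0.3, 11.6]
orientation: [0.905, 0.425, -0.01, -0.002]
wrist_force: [-11.2, -9.0, 10.9]
gripper_width: -0.3
```

{"method": "arm_command", "body": {"motion": [{"jaw": 1, "tx": 0.07, "ty": 0.03, "tz": 0, "turn": 0}]}}

```text
clock: 14.45
tcp_pos: [596.3, -0.9, 11.3]
orientation: [0.905, 0.424, -0.013, -0.002]
wrist_force: [-8.7, -4.7, 5.6]
gripper_width: -0.3
```

```bash
python3 -c "
from jig import *
report((16.2,69.8,12.5))"
```

```text
t 14.45 tcp [596.3  -0.9  11.3] jig [16.4 72.8] yaw tool-x rel jig-x 59.14 zdir [-0.025 -0.007 -1.   ] F jig [-7.9 -6. ] 5.6 w -0.3
tool delta mm [-2.8  1.3 -1.2] units [-0.09  0.04 -0.04]
```

{"method": "arm_command", "body": {"motion": [{"jaw": 1, "tx": -0.1, "ty": 0, "tz": 0, "turn": 0}, {"jaw": 1, "tx": -0.3, "ty": 0, "tz": 0, "turn": 0}, {"jaw": 1, "tx": -0.6, "ty": 0, "tz": 0, "turn": 0}, {"jaw": 1, "tx": 0, "ty": 0, "tz": -1, "turn": 0}, {"jaw": 1, "tx": 0, "ty": 0, "tz": -1, "turn": 0}, {"jaw": 1, "tx": -1, "ty": 0, "tz": -1, "turn": 0}, {"jaw": 1, "tx": -1, "ty": 0, "tz": -1, "turn": 0}, {"jaw": 1, "tx": -1, "ty": 0, "tz": 0, "turn": 0}]}}

```text
clock: 15.45
tcp_pos: [518.0, -97.4, 136.9]
orientation: [0.905, 0.425, -0.011, -0.002]
wrist_force: [-0.2, -0.3, -0.2]
gripper_width: 0.0
```

{"method": "arm_command", "body": {"motion": [{"jaw": 1, "tx": -1, "ty": 0, "tz": 0, "turn": 0}, {"jaw": 1, "tx": -1, "ty": 0, "tz": 0, "turn": 0}, {"jaw": 1, "tx": -1, "ty": 0, "tz": 0, "turn": 0}, {"jaw": 1, "tx": -1, "ty": 0, "tz": 0, "turn": 0}, {"jaw": 1, "tx": -1, "ty": 0, "tz": 0, "turn": 0}, {"jaw": 1, "tx": -1, "ty": 0, "tz": 0, "turn": 0}]}}

```text
clock: 16.2
tcp_pos: [393.7, -244.0, 141.1]
orientation: [0.906, 0.422, -0.01, 0.0]
wrist_force: [0.7, -0.4, 0.4]
gripper_width: 0.2
```

```bash
python3 -c "
from jig import *
report()"; python3 snap.py 12 top side; python3 ovt.py 12 37.5 107.5; python3 -c "
from jig import *
z=load('top',12)
# dark gap check / wash fit using red-ish brightness"
```

```text
t 16.2 tcp [ 393.7 -244.   141.1] jig [-145.9 -198.7] yaw tool-x rel jig-x 58.87 zdir [-0.019 -0.009 -1.   ] F jig [ 0.7 -0.2] 0.4 w 0.2
```

View pics/ovt12.png

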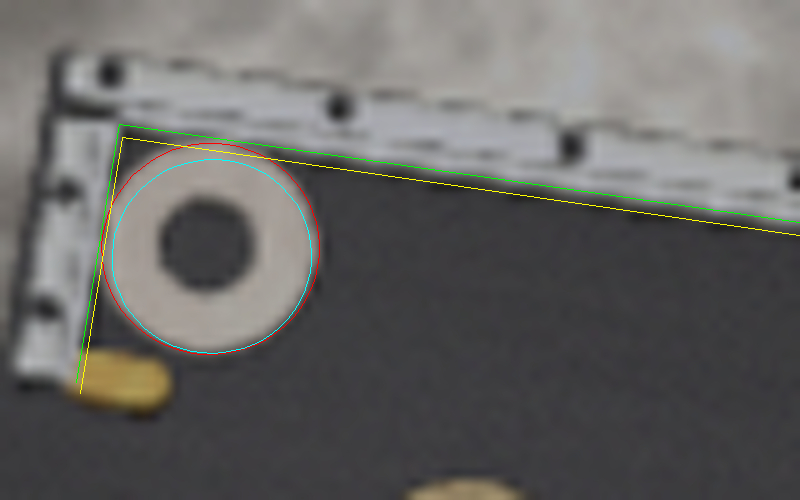

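View pics/top12.png

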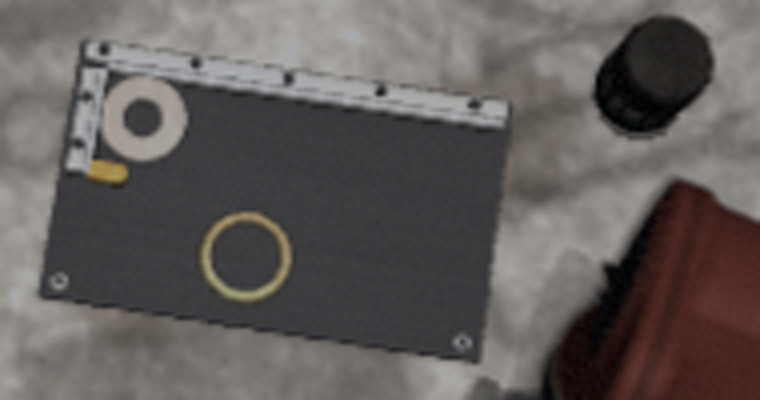

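Run:
```python
from jig import *
z=load("top",12); p=z["p"][140:182,275:320].astype(float); S=8
G=cv2.resize(p,None,fx=S,fy=S,interpolation=cv2.INTER_CUBIC)
g=G.mean(2)
# bore: dark blob
m=(g<105).astype(np.uint8); n,l,st,ce=cv2.connectedComponentsWithStats(m)
for i in range(1,n):
    if 3000<st[i,4]<12000: 
        u=(ce[i]+.5)/S-.5+[275,140]; print("bore",st[i],u,toj(ray(z,*u,12)),toj(ray(z,*u,17)))
# outer radial edges, away from the rail/stop
u0=proj(z,[*tow((38,108.5)),17])[0]
pts=[]
for a in np.radians(np.arange(150,345,5)):
    best=None
    rs=np.arange(26,40,.25); v=[]
    for r in rs:
        q=proj(z,[*tow((38+r*np.cos(a),108.5+r*np.sin(a))),17])[0]-[275,140]
        v.append(cv2.getRectSubPix(g.astype(np.float32),(1,1),tuple((q+.5)*S-.5))[0,0])
    v=np.array(v); k=np.nonzero(v<105)[0]
    if len(k): pts.append((38+rs[k[0]]*np.cos(a),108.5+rs[k[0]]*np.sin(a)))
P=np.array(pts); s=np.linalg.lstsq(np.c_[2*P,np.ones(len(P))],(P**2).sum(1),rcond=None)[0]
print("outer",s[:2],np.sqrt(s[2]+s[:2]@s[:2]),len(P))
print("pocket from blue",toj([622.88,30.49]))
```

```text
bore [ 127  157   77   77 4664] [295.17739601 163.97842517] [ 39.7180277  109.25980251] [ 38.45195404 108.86782196]
outer [ 38.13309183 108.45190996] 32.39355333040244 39
pocket from blue [ 37.85540691 107.966346  ]
```

View pics/side12.png

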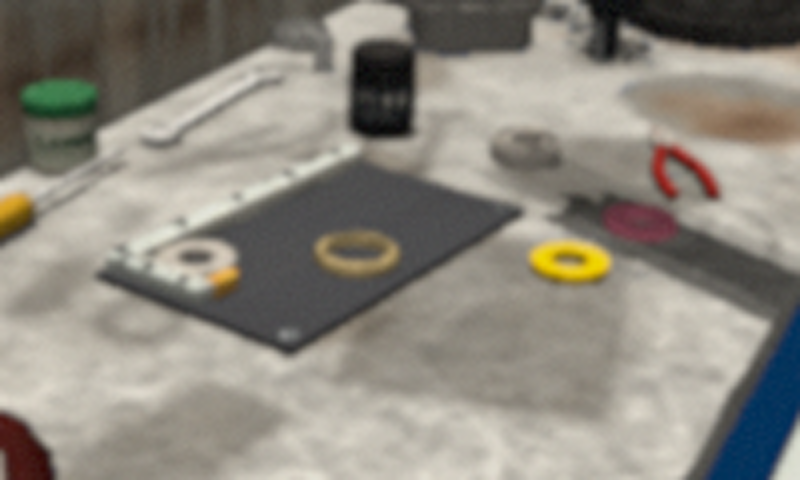

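```bash
python3 -c "
from cell import arm
print(arm.sign_off())"
```

```text
the job is handed in; nothing more can be done
None
```

The washer is in the corner pocket, fully home against the rail and the end stop as far as I can measure, and the job is handed in at about 16 s on the clock.

- **How it was moved:** With the jaws shut, I pushed it straight back until the force showed it on the rail (about 10 N). I then slid it left with the fingertip face tilted about 30° towards the rail. In the corner I pressed lightly, and the rail and the end stop both pushed back, at about 8 N and 6 N. The washer was never lifted.
- **Final position:** After the arm backed away, the overhead camera puts the washer centre at (38.1, 108.5) mm in the jig's frame. The blue circle measured the same way sits at (37.9, 108.0), so they agree to about 0.5 mm. The washer looks flat in the side view.
- **Other things in the scene:** The bronze ring and the filter look unmoved in the overhead picture, and the bearing and both look-alikes look unmoved in the side view. I did not check the spark plug.
- **Disagreements:** Both readings are up to about 1 mm beyond the nominal pocket point of (37.5, 107.5), and the arm's own reading put the washer about 2 mm further left than nominal. That is within the stated camera calibration. The side camera's overlay was also off by a few mm, so I relied on the overhead camera and the contact forces.

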